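# Brush out the steel pots and book the job

## Robot

A 6-joint arm with a two-finger parallel gripper is mounted at the origin on the work surface. World frame = base frame: x ahead of the robot, y to its left, z up, the work surface at z = 0. Lengths are in m, angles in rad, forces in N, time in s.
With the tool pointing down it reaches from about 0.35 to 0.975 m from the base axis. Payload 4.9 kg.
Tool frame: the origin (TCP) lies midway between the tips of the shut fingers; the grasp point (between the pads) lies 19 mm behind it; z points along the fingers, y is the direction in which the jaws open and shut (so a half turn about z gives the same grasp; the last joint's range is limited). The gripper opens to 85 mm and grips with 20 to 120 N. Pads are 22 mm wide; open, the fingers measure 114 mm over their backs; the gripper's body (76 mm by 85 mm) begins 54 mm behind the grasp point. The pads swing forward as they close: fully open they stand 13 mm farther back than shut.
Start: joints at [1.085, 0.053, 1.613, -0, 1.476, -0.119], TCP at [0.224, 0.583, 0.231] pointing down, gripper open.
Joint ranges: [-3.01, 3.01], [-1.01, 2.22], [0.06, 2.58], [-1.02, 4.17], [0.09, 2.62], [-3.14, 3.14]. Speed limits (rad/s): [2.57, 2.57, 3.14, 3.14, 3.14, 3.14].

## Interface

Orientations are given as a unit quaternion [w, x, y, z].
In Python, from plant import state, grab_frame, camera_info, job_done, cut_out gives the robot as it stands.
- The arm moves only by the tool step_arm, never from a script. Its argument "moves" is a list of rows, each a list of 7 numbers: the shift along the tool's x, y, z in m, then the turn, a rotation vector about the tool's x, y, z in rad, then the finger opening in m, from 0 to 0.0854. A call has 1 to 8 rows; each row shifts and turns the commanded pose from where the row before left it, along the tool's axes as they then stand; what a row does not reach is not made up. A row lasts 1/10 s, in which the tool goes at most 50 mm and 8.59 degrees, less where a joint would pass 70% of its speed; a pose out of reach is approached as far as the arm can. A call is refused whole if a number of a shift passes 0.05 or a number of a turn 0.15, either way. A call with a gripper value outside its range is refused whole. The fingers move at their own pace and stop on an object; the grip force is fixed at half the most. Time passes only in rows, so rows that do not move let the fingers close. It gives the time, the measured TCP pose, the force and the opening at its end, in the units of the state.
- state(): the state, without advancing time (a new reading comes with each control period).
- grab_frame(name): name is "side" or "top"; returns (picture, depth): 420x560x3 uint8, red, green, blue; 420x560 float32, m along the optical axis (not along the pixel's ray), 0 where there is no reading.
- camera_info(name): a dict with "intrinsics" (3x3 intrinsics, pixels), "world_from_camera" (4x4, takes a point from camera to world coordinates). Camera axes: x right, y down, z forward; pixel columns grow to the right and rows downward; lengths in m; the calibration is good to about 2 mm. A picture is of the moment at which its call begins. camera_info takes no time and is no camera call.
- job_done(): hands the job in, once; it reports no verdict.
Trained networks look in the newest picture that a camera, given by its name, has taken for a name from the list of things; names that differ only in an ending like _2 or _b are one class to them, and where a whole thing is asked for, a point or a joint stands for the part that bears it (a point fixed in the world has none). Each returns a list of dicts, best first, with "conf" (0 to 1); they miss things now and then, are a little off and sometimes report something else, mostly with a low value. They report only what shows in the picture. A call takes as long as a camera call.
- cut_out(camera, query): "mask" (420x560 bool, what is visible of it) and "point" ([column, row] in pixels, amid what is visible of it).
The state is a dict: "time": time; "joint_pos": joint angles; "joint_vel": joint speeds; "joint_efforts": joint torques, N m; "tool_pos": TCP position; "tool_rot": TCP orientation; "contact_force": force on the tool from outside, world axes, zero at the start; "ft_torque": the same for the moment, N m; "gripper_width": opening from 0.0 (shut) to 1.0 (fully open).
Only numpy, scipy, OpenCV 4.12 (cv2) and the standard library are available. Lean on these libraries where they do the work, as an engineer would, in place of code of your own. Each camera call takes 0.05 s, during which the arm holds its last target.

## Task

Clean the steel pots standing on the bench with the long-handled brush, one after another from the shortest to the tallest: in each one, push the brush right down to the bottom, draw it up to the mouth, and push it right down to the bottom again. Then put the brush back upright in its stand, take the hand scanner from its cradle, hold it still for two seconds pointing squarely at the middle of the patterned job tag from about 8 cm away, and put it back upright in its cradle. Leave the pots standing upright on the bench and leave the other things on the bench where they are.

Things in the scene. Friction and masses are not known exactly. Their poses are not given: they have to be found in the camera images.
- pot_short: the shortest of up to three alike plain steel pots (any one of them may be absent: then None). Round, open at the top, standing loose on the bench: 80 mm tall, 74 mm outside and 64 mm inside diameter (walls 5 mm), bottom 6 mm thick, two small lugs (to 48 mm from the axis, 12 mm high) at the foot. Origin: centre of the underside, z axis up along the bore
- pot_medium: the middle of up to three alike plain steel pots (any one of them may be absent: then None). Round, open at the top, standing loose on the bench: 100 mm tall, 74 mm outside and 64 mm inside diameter (walls 5 mm), bottom 6 mm thick, two small lugs (to 48 mm from the axis, 12 mm high) at the foot. Origin: centre of the underside, z axis up along the bore
- pot_tall: the tallest of up to three alike plain steel pots (any one of them may be absent: then None). Round, open at the top, standing loose on the bench: 120 mm tall, 74 mm outside and 64 mm inside diameter (walls 5 mm), bottom 6 mm thick, two small lugs (to 48 mm from the axis, 12 mm high) at the foot. Origin: centre of the underside, z axis up along the bore
- brush: long round brush, 200 mm tall, starting upright in its stand with the wooden handle on top: a stiff, rigid black bristle head 44 mm in diameter from 0 to 55 mm, a thin steel stem 12 mm in diameter to 120 mm, a wooden handle 28 mm in diameter from 120 to 200 mm; 0.16 kg. Origin: middle of the flat lower end of the bristle head; z axis points from there up the handle
- brush_stand: fixed grey cup on a 90 mm square steel plate, holding the brush loosely: inner diameter 60 mm, rim 50 mm above the bench, inner floor 6 mm above the bench. Origin: on the bench under the cup's centre
- scanner: hand scanner, a round grey stick 150 mm long, starting upright in its cradle, window end down: black rubber nose 42 mm in diameter from 0 to 55 mm, grey grip 32 mm in diameter from 55 to 150 mm; 0.18 kg. Origin: centre of the window in the flat lower end; it looks along its own -z, and its z axis points from the window up the grip
- scanner_cradle: fixed black cup on a 90 mm square grey plate, holding the scanner loosely: inner diameter 60 mm, rim 40 mm above the bench, inner floor 6 mm above the bench. Origin: on the bench under the cup's centre
- tag: fixed job tag, an aluminium plate 100 x 140 mm with an 84 mm square white field of black squares at its middle, on a low stand; its middle is 52 mm above the bench and its face is tilted 0.35 rad from horizontal, its normal leaning towards the robot side. Origin: middle of the face; z axis is the outward normal, y axis level along the 140 mm side
- spanner: bystander: a steel spanner, 190 mm long, lying loose
- driver: bystander: a screwdriver lying loose
- spray_can: bystander: a can 60 mm in diameter and 150 mm tall, standing loose
- wood_block: bystander: a loose wooden block 90 x 45 x 50 mm
- collar: bystander: a loose dark steel ring 90 mm across and 25 mm high

How it is judged:
On the way, in this order (a step that is already met when the one before it is completed fails the run):
1. brush head down at the bottom of the shortest pot (z of brush in the frame of pot_short between -0.005 and 0.022 m and horizontal distance between brush and pot_short below 0.02 m), for 0.1 s.
2. brush drawn up to the mouth of the shortest pot (z of brush in the frame of pot_short above 0.05 m and horizontal distance between brush and pot_short below 0.03 m).
3. brush head down at the bottom of the shortest pot a second time (all of step 1), for 0.1 s.
4. brush head down at the bottom of the middle-height pot (z of brush in the frame of pot_medium between -0.005 and 0.022 m and horizontal distance between brush and pot_medium below 0.02 m), for 0.1 s.
5. brush drawn up to the mouth of the middle-height pot (z of brush in the frame of pot_medium above 0.07 m and horizontal distance between brush and pot_medium below 0.03 m).
6. brush head down at the bottom of the middle-height pot a second time (all of step 4), for 0.1 s.
7. brush head down at the bottom of the tallest pot (z of brush in the frame of pot_tall between -0.005 and 0.022 m and horizontal distance between brush and pot_tall below 0.02 m), for 0.1 s.
8. brush drawn up to the mouth of the tallest pot (z of brush in the frame of pot_tall above 0.09 m and horizontal distance between brush and pot_tall below 0.03 m).
9. brush head down at the bottom of the tallest pot a second time (all of step 7), for 0.1 s.
10. brush back in its stand, and the scanner held still for 1 s, aimed squarely at the tag's middle (within 30 mm), window 45 to 125 mm from it (horizontal distance between brush and brush_stand below 0.02 m and height (world z) of brush below 0.02 m and angle between brush's own z axis and vertical below 0.15 rad and x of tag in the frame of scanner between -0.03 and 0.03 m and y of tag in the frame of scanner between -0.03 and 0.03 m and z of tag in the frame of scanner between -0.125 and -0.045 m and angle between the z axis of scanner and the z axis of tag, either way round below 0.25 rad and linear speed of scanner below 0.02 m/s and angular speed of scanner below 0.2 rad/s), for 1 s.
At the end, for the whole second after the job is handed in: Brush upright (within 0.15 rad) at rest on the floor of its stand, scanner upright at rest on the floor of its cradle (each within 20 mm of the cup's axis), every pot present standing upright on the bench at rest, robot touching nothing (horizontal distance between brush and brush_stand below 0.02 m and height (world z) of each of brush, scanner below 0.02 m and angle between each of brush, scanner's own z axis and vertical below 0.15 rad and horizontal distance between scanner and scanner_cradle below 0.02 m and linear speed of each of brush, scanner, pot_short, pot_medium, pot_tall below 0.02 m/s and angle between each of pot_short, pot_medium, pot_tall's own z axis and vertical below 0.1 rad and height (world z) of pot_short between -0.01 and 0.01 m and height (world z) of pot_medium between -0.01 and 0.01 m and height (world z) of pot_tall between -0.01 and 0.01 m).
It fails at once if a bystander was pushed more than 50 mm or lifted (distance of any of spanner, driver, spray_can, wood_block, collar from where it was at the start of the episode above 0.05 m).
Of pot_short, pot_medium, pot_tall only 2 to 3 are there at a start; the rules pass over those that are not, and their reading is None.
At some moment in a run one of pot_short, pot_medium, pot_tall may be knocked a few centimetres aside while the robot is not near it.
It also fails if it takes over 210 s, if anything falls off the work surface, if the arm or the gripper's body presses on something with over 40 N, if the wrist force passes 120 N, or if a joint passes its speed limit or range.

## Working session

There is one attempt and no reset: what is moved stays moved. The work goes in short steps, Python scripts to look and compute and a tool call to move; the robot and the scene stay as the last step left them, time stands still between calls to the robot, and variables do not carry over. Pictures are saved under pics/ and viewed, and the job is handed in when it is done.

Besides the shell and the picture viewer there is one more tool, called after "Request:" as name(argument=value, ...), one argument or row to a line, values as JSON. step_arm: Moves the arm, as the interface text tells. Its arguments: {"type":"object","properties":{"moves":{"type":"array"}},"required":["moves"]}

```bash
ls; mkdir -p pics
cat > h.py <<'E'
import numpy as np,cv2
from plant import *
def snap(n,f):
    p,d=grab_frame(n); cv2.imwrite(f'pics/{f}.png',cv2.cvtColor(p,cv2.COLOR_RGB2BGR)); np.save(f'pics/{f}.npy',d); return p,d
def pts(n,d):
    c=camera_info(n);K=c['intrinsics'];T=c['world_from_camera']
    v,u=np.mgrid[0:d.shape[0],0:d.shape[1]]
    X=np.stack([(u-K[0][2])/K[0][0]*d,(v-K[1][2])/K[1][1]*d,d],-1)
    T=np.array(T); return X@T[:3,:3].T+T[:3,3]
E
python3 - <<'E'
from h import *
print(state())
for n in('side','top'):
    p,d=snap(n,n+'0'); P=pts(n,d); print(n,camera_info(n))
    for q in ['pot_short','pot_medium','pot_tall','brush','brush_stand','scanner','scanner_cradle','tag','spray_can','wood_block','collar','spanner','driver']:
        for r in cut_out(n,q)[:3]:
            m=r['mask']&(d>0); X=P[m]
            if len(X): print(n,q,round(r['conf'],2),r['point'],m.sum(),np.percentile(X,[2,50,98],axis=0).round(3).tolist())
E
```

```text
pics
{'time': 0.0, 'joint_pos': array([ 1.08497513e+00,  5.33476975e-02,  1.61426863e+00,  3.33044365e-05,
        1.47603518e+00, -1.19013631e-01]), 'joint_vel': array([ 9.58928656e-04,  7.76577117e-04,  4.98922573e-04,  2.85699596e-05,
        1.01476474e-03, -7.30971573e-04]), 'joint_efforts': array([ 6.43580697e-04, -3.93685985e+01, -3.70177424e+01, -6.18362424e-05,
        7.14043636e-03,  1.69011071e-05]), 'tool_pos': array([0.22385521, 0.58287078, 0.23008387]), 'tool_rot': array([-3.22416859e-04,  1.82378790e-01,  9.83227805e-01, -9.77774795e-04]), 'contact_force': array([0.05559095, 0.78830845, 0.16938289]), 'ft_torque': array([-0.01004895, -0.04164374, -0.01233427]), 'gripper_width': 0.9958686619559303}
side {'intrinsics': array([[468.30298589,   0.        , 280.29633189],
       [  0.        , 468.30298589, 213.04988564],
       [  0.        ,   0.        ,   1.        ]]), 'world_from_camera': array([[ 0.82449395, -0.25806352,  0.50359998, -0.04858508],
       [-0.56527853, -0.41632031,  0.71213594, -0.83053599],
       [ 0.02588259, -0.87182603, -0.48913134,  0.68348923],
[... 3263 characters left out ...]
 -0.119, 0.034], [0.703, -0.052, 0.052], [0.748, 0.015, 0.069]]
top spray_can 0.96 [401.5, 148.1] 996 [[0.658, -0.23, 0.006], [0.68, -0.194, 0.146], [0.713, -0.174, 0.153]]
top wood_block 0.64 [451.9, 189.3] 954 [[0.556, -0.362, 0.003], [0.597, -0.325, 0.049], [0.641, -0.293, 0.053]]
top collar 0.94 [116.8, 220.5] 741 [[0.494, 0.418, 0.002], [0.534, 0.459, 0.024], [0.575, 0.503, 0.029]]
top spanner 0.62 [175.1, 190.6] 548 [[0.563, 0.243, -0.0], [0.603, 0.335, 0.007], [0.643, 0.411, 0.011]]
top driver 0.83 [229.6, 181.9] 520 [[0.563, 0.196, 0.005], [0.621, 0.208, 0.022], [0.747, 0.22, 0.028]]
top driver 0.29 [176.6, 245.1] 512 [[0.446, 0.3, 0.004], [0.466, 0.31, 0.115], [0.484, 0.336, 0.158]]
```

View pics/top0.png

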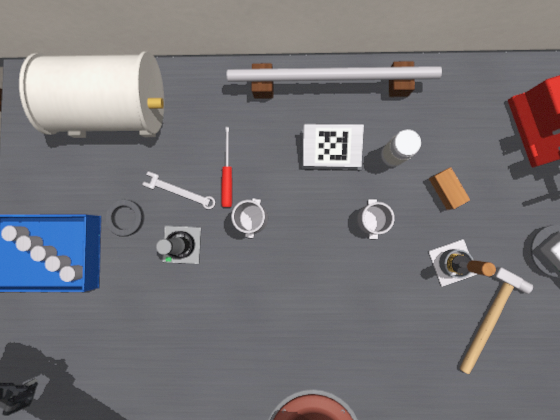

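View pics/side0.png

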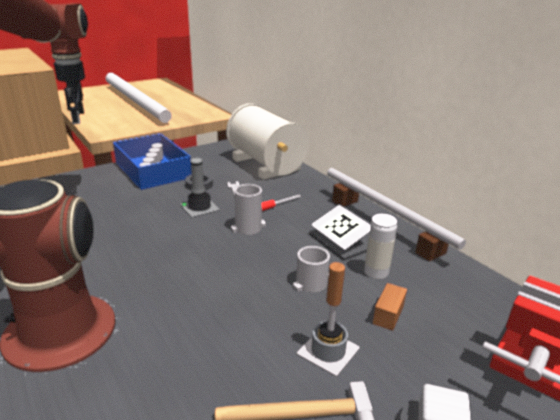

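Two pots show: the short one at top-view (374,218) and the tall one at (248,218). There is no medium pot; its detection was the cradle. The brush is at (468,262), the scanner at (172,246) and the tag at (333,146). Next I measure their axes precisely.

```bash
cat >> h.py <<'E'
def circ(X,r=None):
    from scipy.optimize import least_squares
    c0=X[:,:2].mean(0)
    if r is None:
        s=least_squares(lambda p:np.hypot(*(X[:,:2]-p[:2]).T)-p[2],[*c0,.03],loss='soft_l1',f_scale=.002)
    else: s=least_squares(lambda p:np.hypot(*(X[:,:2]-p[:2]).T)-r,c0,loss='soft_l1',f_scale=.002)
    return s.x.round(4)
def pot(P,c,zt):
    m=(np.hypot(P[...,0]-c[0],P[...,1]-c[1])<.06)&(P[...,2]>zt-.012)&(P[...,2]<zt+.012)
    X=P[m]; return len(X),circ(X),circ(X,.0345)
E
python3 - <<'E'
from h import *
for n in('top','side'):
    P=pts(n,np.load(f'pics/{n}0.npy'))
    print(n,'short',pot(P,(.527,-.15),.08),'tall',pot(P,(.532,.143),.12))
    for nm,c,zs,R in (('brush',(.42,-.345),[.06,.08,.10,.12,.14,.16,.18,.2],.05),('scan',(.467,.318),[.05,.07,.09,.11,.13,.15],.05)):
        for z in zs:
            m=(np.hypot(P[...,0]-c[0],P[...,1]-c[1])<R)&(abs(P[...,2]-z)<.01)
            X=P[m]
            if len(X)>4: print(n,nm,z,len(X),X.mean(0).round(4),X.min(0).round(3),X.max(0).round(3))
    # rims
    for nm,c,zt in (('bstand',(.42,-.345),.05),('crad',(.467,.318),.04)):
        r=np.hypot(P[...,0]-c[0],P[...,1]-c[1]); m=(abs(P[...,2]-zt)<.006)&(r<.05)&(r>.022); print(n,nm,m.sum(),circ(P[m]) if m.sum()>10 else '')
        # plate
        m=(abs(P[...,2]-.006)<.005)&(abs(P[...,0]-c[0])<.08)&(abs(P[...,1]-c[1])<.08)
    for r in cut_out(n,'tag')[:1]:
        X=P[r['mask']]; c=X.mean(0); u,s,v=np.linalg.svd(X-c,full_matrices=False); print('tag',c,v[2],s)
E
```

```text
top short (255, array([ 0.5281, -0.1495,  0.0341]), array([ 0.5281, -0.1495])) tall (247, array([0.5314, 0.1436, 0.0342]), array([0.5314, 0.1436]))
top brush 0.06 322 [ 0.4232 -0.3376  0.0585] [ 0.389 -0.369  0.05 ] [ 0.454 -0.308  0.068]
top brush 0.08 17 [ 0.4214 -0.3379  0.0798] [ 0.416 -0.342  0.072] [ 0.427 -0.336  0.09 ]
top brush 0.1 15 [ 0.422  -0.3382  0.0968] [ 0.416 -0.34   0.091] [ 0.427 -0.336  0.106]
top brush 0.14 48 [ 0.4224 -0.3318  0.1402] [ 0.409 -0.34   0.13 ] [ 0.435 -0.328  0.15 ]
top brush 0.16 53 [ 0.4233 -0.3321  0.1611] [ 0.408 -0.343  0.151] [ 0.435 -0.328  0.169]
top brush 0.18 53 [ 0.4229 -0.3316  0.1811] [ 0.408 -0.339  0.17 ] [ 0.434 -0.328  0.19 ]
top brush 0.2 190 [ 0.4218 -0.3398  0.2038] [ 0.408 -0.355  0.191] [ 0.435 -0.328  0.21 ]
top scan 0.05 79 [0.469  0.3104 0.0458] [0.436 0.29  0.04 ] [0.5   0.351 0.06 ]
top scan 0.07 80 [0.467  0.3091 0.0691] [0.446 0.3   0.06 ] [0.486 0.329 0.08 ]
top scan 0.09 38 [0.4665 0.3083 0.0895] [0.449 0.304 0.08 ] [0.482 0.318 0.099]
top scan 0.11 37 [0.4681 0.3087 0.1097] [0.451 0.304 0.1  ] [0.482 0.318 0.12 ]
to
[... 1207 characters left out ...]
 0.434 -0.329  0.207]
side scan 0.05 92 [0.4594 0.3051 0.0498] [0.435 0.285 0.04 ] [0.483 0.325 0.06 ]
side scan 0.07 87 [0.46   0.3084 0.0695] [0.445 0.298 0.06 ] [0.484 0.328 0.08 ]
side scan 0.09 79 [0.4607 0.3098 0.0903] [0.447 0.3   0.08 ] [0.482 0.326 0.1  ]
side scan 0.11 67 [0.4604 0.3092 0.1103] [0.449 0.301 0.1  ] [0.477 0.322 0.12 ]
side scan 0.13 79 [0.4605 0.3095 0.1308] [0.448 0.3   0.12 ] [0.48  0.324 0.14 ]
side scan 0.15 86 [0.4628 0.3149 0.1502] [0.448 0.297 0.14 ] [0.481 0.336 0.157]
side bstand 201 [ 0.4205 -0.3431  0.0319]
side crad 68 [0.4664 0.3194 0.0313]
tag [ 0.69610437 -0.06011601  0.0532169 ] [-0.35614599 -0.2896993  -0.88838863] [3.68221086 1.1843864  0.82279382]
```

Request:
step_arm(
  moves=[
    [0,0,-0.03,0,0,-0.1222,0.085],
    [0,0,-0.03,0,0,-0.1222,0.085],
    [0,0,-0.03,0,0,-0.1222,0.085],
    [-0.05,-0.05,0,0,0,0,0.085],
    [-0.05,-0.05,0,0,0,0,0.085],
    [-0.05,-0.05,0,0,0,0,0.085],
    [-0.05,-0.05,0,0,0,0,0.085],
    [0,-0.05,0,0,0,0,0.085],
  ],
)

```text
time: 2.3
tool_pos: [0.3683, 0.3904, 0.3204]
tool_rot: [-0.0, 0.001, 1.0, -0.001]
contact_force: [-1.3, -1.5, -0.1]
gripper_width: 0.997
```

Run:
```python
from h import *
from scipy.spatial.transform import Rotation as R
cam=camera_info('top')
for n in('top','side'):
    P=pts(n,np.load(f'pics/{n}0.npy'))
    c=np.array([.70,-.053,.052]); m=(abs(P[...,0]-c[0])<.037)&(abs(P[...,1]-c[1])<.055)&(P[...,2]>.03)&(P[...,2]<.08); X=P[m]
    A=np.c_[X[:,:2],np.ones(len(X))]; s=np.linalg.lstsq(A,X[:,2],rcond=None)[0]; nn=np.array([-s[0],-s[1],1]);nn/=np.linalg.norm(nn); print(n,len(X),nn,np.arccos(nn[2]))
    bgr=cv2.imread(f'pics/{n}0.png'); g=bgr.max(2)
    # outline of white plate via full mask of points near plane
    pl=abs(P@nn-(X.mean(0)@nn))<.006
    M=(pl&(abs(P[...,0]-c[0])<.09)&(abs(P[...,1]-c[1])<.12)).astype(np.uint8)
    k,l,st,ce=cv2.connectedComponentsWithStats(M); i=l[m].ravel(); i=np.bincount(i[i>0]).argmax()
    Y=P[l==i]; e=cv2.minAreaRect(Y[:,:2].astype(np.float32)*1000); print(e, Y[:,2].min(),Y[:,2].max(),Y.mean(0))
```

```text
top 1496 [-0.34321654  0.00843589  0.93921842] 0.3504496878800943
((702.6631469726562, -51.52263641357422), (139.82241821289062, 95.30421447753906), 88.74748992919922) 0.030671453536360804 0.0725324477398237 [ 0.70295946 -0.0517187   0.05222473]
side 843 [-0.34365684  0.00570158  0.93907799] 0.3508585024326695
((701.5774536132812, -51.212310791015625), (142.60556030273438, 97.61913299560547), 89.21935272216797) 0.028226189778154387 0.0698591843714067 [ 0.70026925 -0.05513026  0.04930051]
```

Request:
step_arm(
  moves=[
    [0,-0.05,0,0,0,0,0.085],
    [0,-0.05,0,0,0,0,0.085],
    [0,-0.05,0,0,0,0,0.085],
    [0,-0.05,0,0,0,0,0.085],
    [0,-0.05,0,0,0,0,0.085],
    [0,-0.05,0,0,0,0,0.085],
    [0,-0.05,0,0,0,0,0.085],
    [0,0,0,0,0,0,0.085],
  ],
)

```text
time: 3.1
tool_pos: [0.3655, 0.0366, 0.3215]
tool_rot: [0.001, 0.006, 1.0, -0.001]
contact_force: [0.0, 0.5, -0.3]
gripper_width: 0.993
```

Request:
step_arm(
  moves=[
    [0,-0.047,0,0,0,0,0.085],
    [0,-0.047,0,0,0,0,0.085],
    [-0.008,-0.047,0,0,0,0,0.085],
    [-0.01,-0.047,0,0,0,0,0.085],
    [-0.01,-0.047,0,0,0,0,0.085],
    [-0.01,-0.047,0,0,0,0,0.085],
    [-0.01,-0.047,0,0,0,0,0.085],
    [-0.008,-0.047,0,0,0,0,0.085],
  ],
)

```text
time: 3.9
tool_pos: [0.4223, -0.3353, 0.3212]
tool_rot: [0.0, -0.0, 1.0, 0.0]
contact_force: [0.4, -0.1, -0.0]
gripper_width: 0.993
```

Request:
step_arm(
  moves=[
    [0,0,0,0,0,0,0.085],
    [0,0,0,0,0,0,0.085],
  ],
)

```text
time: 4.1
tool_pos: [0.4219, -0.334, 0.3205]
tool_rot: [-0.001, 0.0, 1.0, 0.001]
contact_force: [-0.4, 1.0, 0.1]
gripper_width: 0.998
```

Request:
step_arm(
  moves=[
    [0.001,-0.008,0.0,0,0,0,0.085],
    [0,0,0.04,0,0,0,0.085],
    [0,0,0.04,0,0,0,0.085],
    [0,0,0.04,0,0,0,0.085],
    [0,0,0.03,0,0,0,0.085],
    [0,0,0.0205,0,0,0,0.085],
    [0,0,0,0,0,0,0.085],
  ],
)

```text
time: 4.8
tool_pos: [0.419, -0.3393, 0.1475]
tool_rot: [-0.002, -0.001, 1.0, 0.002]
contact_force: [0.8, 0.8, -0.3]
gripper_width: 0.993
```

Request:
step_arm(
  moves=[
    [0,0,0,0,0,0,0.05],
    [0,0,0,0,0,0,0.035],
    [0,0,0,0,0,0,0.0],
    [0,0,0,0,0,0,0.0],
    [0,0,0,0,0,0,0.0],
    [0,0,0,0,0,0,0.0],
  ],
)

```text
time: 5.4
tool_pos: [0.4211, -0.3426, 0.1525]
tool_rot: [0.001, 0.0, 1.0, -0.001]
contact_force: [-0.2, 1.8, 6.1]
gripper_width: 0.315
```

Request:
step_arm(
  moves=[
    [0,0,-0.02,0,0,0,0.0],
    [0,0,-0.03,0,0,0,0.0],
    [0,0,-0.04,0,0,0,0.0],
    [0,0,-0.04,0,0,0,0.0],
    [0,0,-0.04,0,0,0,0.0],
    [0,0,0,0,0,0,0.0],
    [0,0,0,0,0,0,0.0],
  ],
)

```text
time: 6.1
tool_pos: [0.4205, -0.3423, 0.3214]
tool_rot: [0.0, 0.0, 1.0, -0.001]
contact_force: [-0.0, 0.3, -1.7]
gripper_width: 0.313
```

```bash
cat > look.py <<'E'
from h import *
import sys
s=state(); print(s['time'],s['tool_pos'].round(4),s['tool_rot'].round(4),s['contact_force'].round(1),s['gripper_width'])
f=sys.argv[1]; S=[]
for n in('top','side'):
    p,d=snap(n,n+f); P=pts(n,d)
    for nm,c,z in(('short',(.527,-.15),.08),('tall',(.531,.143),.12)):
        try:print(n,nm,pot(P,c,z))
        except Exception as e:print(n,nm,e)
    if len(sys.argv)>2:
      t=s['tool_pos']
      for z in np.arange(-.20,.0,.02):
        m=(np.hypot(P[...,0]-t[0],P[...,1]-t[1])<.045)&(abs(P[...,2]-t[2]-z)<.01); X=P[m]
        if len(X)>4: print(n,z.round(3),len(X),X.mean(0).round(4),X.min(0).round(3),X.max(0).round(3))
    S.append(p)
E
python3 look.py 1 b
```

```text
6.1 [ 0.4205 -0.3423  0.3214] [ 5.e-04  2.e-04  1.e+00 -6.e-04] [-0.   0.3 -1.7] 0.3132756302318091
top short (257, array([ 0.5281, -0.1494,  0.0341]), array([ 0.5281, -0.1494]))
top tall (244, array([0.5315, 0.1437, 0.0342]), array([0.5315, 0.1436]))
top -0.14 62 [ 0.4238 -0.3257  0.1841] [ 0.4   -0.339  0.174] [ 0.442 -0.32   0.191]
top -0.12 89 [ 0.4234 -0.3258  0.2007] [ 0.399 -0.343  0.191] [ 0.443 -0.32   0.211]
top -0.1 371 [ 0.4216 -0.3367  0.2269] [ 0.398 -0.364  0.212] [ 0.443 -0.32   0.231]
top -0.08 80 [ 0.422  -0.3383  0.2354] [ 0.403 -0.362  0.231] [ 0.441 -0.322  0.251]
top -0.06 32 [ 0.4216 -0.3383  0.2613] [ 0.415 -0.342  0.252] [ 0.427 -0.335  0.271]
top -0.04 15 [ 0.4209 -0.3378  0.2755] [ 0.416 -0.34   0.271] [ 0.425 -0.336  0.282]
top -0.02 30 [ 0.4272 -0.3339  0.3019] [ 0.413 -0.346  0.295] [ 0.434 -0.329  0.311]
side short (264, array([ 0.5266, -0.1519,  0.0341]), array([ 0.5268, -0.152 ]))
side tall (215, array([0.5302, 0.1421, 0.0342]), array([0.5303, 0.1421]))
side -0.14 225 [ 0.4083 -0.3539  0.1823] [ 0.396 -0.365  0.172] [ 0.437 -0.326  0.191]
side -0.12 242 [ 0.4081 -0.354   0.2021] [ 0.397 -0.366  0.191] [ 0.435 -0.325  0.211]
side -0.1 420 [ 0.4137 -0.3483  0.2233] [ 0.397 -0.365  0.211] [ 0.442 -0.321  0.231]
side -0.08 68 [ 0.417  -0.345   0.2414] [ 0.412 -0.349  0.233] [ 0.424 -0.339  0.251]
side -0.06 74 [ 0.4171 -0.3455  0.2616] [ 0.413 -0.349  0.252] [ 0.423 -0.339  0.271]
side -0.04 58 [ 0.4168 -0.3455  0.2797] [ 0.413 -0.35   0.272] [ 0.424 -0.339  0.288]
side -0.02 169 [ 0.4129 -0.3501  0.302 ] [ 0.404 -0.358  0.292] [ 0.429 -0.333  0.311]
```

View pics/side1.png

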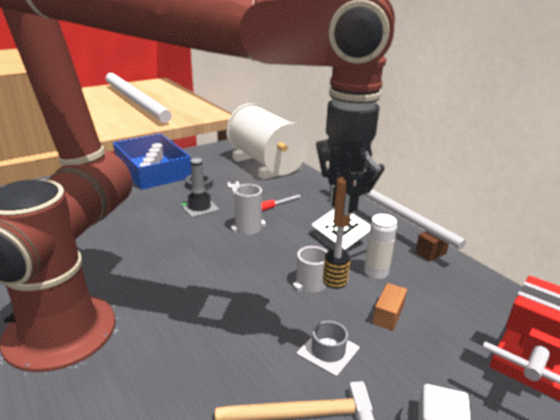

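The brush is held upright; its bottom is about 0.147 below the TCP. Now to the short pot.

Request:
step_arm(
  moves=[
    [-0.021,0.038,0,0,0,0,0.0],
    [-0.021,0.038,0,0,0,0,0.0],
    [-0.021,0.038,0,0,0,0,0.0],
    [-0.022,0.038,0,0,0,0,0.0],
    [-0.022,0.039,0,0,0,0,0.0],
    [0,0,0,0,0,0,0.0],
    [0,0,0,0,0,0,0.0],
    [0,0,0,0,0,0,0.0],
  ],
)

```text
time: 7.0
tool_pos: [0.5266, -0.1516, 0.3191]
tool_rot: [-0.001, 0.0, 1.0, 0.0]
contact_force: [-0.2, -1.2, -2.0]
gripper_width: 0.313
```

```bash
python3 look.py 2 b
```

```text
7.0 [ 0.5266 -0.1516  0.3191] [-1.3e-03  5.0e-04  1.0e+00  3.0e-04] [-0.2 -1.2 -2. ] 0.3130752280860799
top short (153, array([ 0.5284, -0.1497,  0.0343]), array([ 0.5285, -0.1499]))
top tall (243, array([0.5315, 0.1436, 0.0341]), array([0.5315, 0.1436]))
top -0.14 15 [ 0.5193 -0.1329  0.1806] [ 0.506 -0.143  0.173] [ 0.532 -0.129  0.188]
top -0.12 21 [ 0.5125 -0.1361  0.1969] [ 0.505 -0.146  0.189] [ 0.522 -0.131  0.209]
top -0.1 84 [ 0.5147 -0.1439  0.2249] [ 0.505 -0.156  0.209] [ 0.548 -0.131  0.229]
top -0.08 9 [ 0.5188 -0.1446  0.2319] [ 0.511 -0.151  0.229] [ 0.546 -0.132  0.244]
side short (313, array([ 0.5269, -0.1521,  0.0344]), array([ 0.5269, -0.1521]))
side tall (223, array([0.5301, 0.1421, 0.0342]), array([0.5301, 0.1421]))
side -0.14 144 [ 0.5157 -0.1648  0.1807] [ 0.503 -0.176  0.171] [ 0.543 -0.135  0.189]
side -0.12 162 [ 0.5153 -0.1648  0.199 ] [ 0.501 -0.176  0.189] [ 0.544 -0.139  0.209]
side -0.1 276 [ 0.5196 -0.1605  0.2215] [ 0.503 -0.176  0.209] [ 0.548 -0.132  0.229]
side -0.08 46 [ 0.5239 -0.1558  0.2386] [ 0.519 -0.16   0.229] [ 0.531 -0.149  0.249]
side -0.06 53 [ 0.5238 -0.1559  0.2591] [ 0.519 -0.16   0.249] [ 0.532 -0.15   0.269]
side -0.04 47 [ 0.5238 -0.1565  0.2795] [ 0.519 -0.161  0.27 ] [ 0.531 -0.15   0.289]
side -0.02 99 [ 0.5206 -0.1608  0.3007] [ 0.511 -0.168  0.289] [ 0.536 -0.146  0.309]
```

View pics/side2.png

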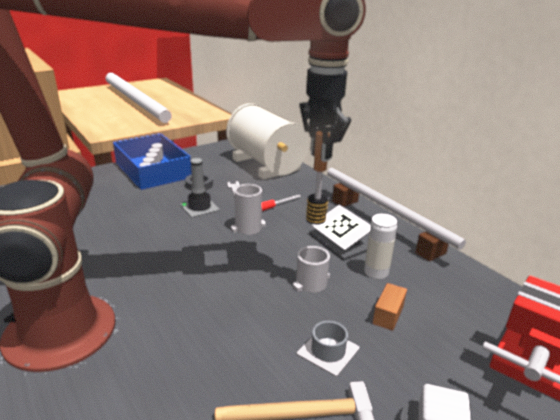

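The brush head hangs over the short pot (head at 317,208, mouth at 313,255), and the pot hasn't moved. Going down.

Request:
step_arm(
  moves=[
    [0,0,0.04,0,0,0,0.0],
    [0,0,0.04,0,0,0,0.0],
    [0,0,0.03,0,0,0,0.0],
    [0,0,0.025,0,0,0,0.0],
    [0,0,0.02,0,0,0,0.0],
    [0,0,0.006,0,0,0,0.0],
    [0,0,0,0,0,0,0.0],
    [0,0,0,0,0,0,0.0],
  ],
)

```text
time: 7.9
tool_pos: [0.528, -0.1519, 0.1612]
tool_rot: [0.001, 0.001, 1.0, -0.0]
contact_force: [-0.0, 0.3, -2.2]
gripper_width: 0.312
```

```bash
python3 look.py 3 b
```

```text
7.9 [ 0.528  -0.1519  0.1612] [ 9.e-04  5.e-04  1.e+00 -4.e-04] [-0.   0.3 -2.2] 0.3121307330792301
top short (87, array([ 0.5296, -0.1453,  0.0313]), array([ 0.5283, -0.1499]))
top tall (246, array([0.5315, 0.1436, 0.0342]), array([0.5315, 0.1436]))
top -0.16 193 [ 0.5298 -0.1277  0.0022] [ 0.487 -0.165 -0.007] [ 0.573 -0.108  0.011]
top -0.14 58 [ 0.5373 -0.1323  0.019 ] [ 0.492 -0.163  0.011] [ 0.572 -0.114  0.031]
top -0.12 45 [ 0.5224 -0.1252  0.0412] [ 0.494 -0.152  0.031] [ 0.56  -0.114  0.051]
top -0.1 54 [ 0.5224 -0.1292  0.0627] [ 0.496 -0.156  0.051] [ 0.56  -0.113  0.071]
top -0.08 75 [ 0.5323 -0.1292  0.0787] [ 0.498 -0.151  0.071] [ 0.565 -0.114  0.085]
side short (415, array([ 0.5268, -0.1514,  0.0327]), array([ 0.527 , -0.1513]))
side tall (221, array([0.5301, 0.142 , 0.0341]), array([0.5301, 0.1421]))
side -0.16 276 [ 0.5162 -0.1733  0.0019] [ 0.484 -0.197 -0.005] [ 0.572 -0.112  0.011]
side -0.14 220 [ 0.5097 -0.1729  0.0209] [ 0.484 -0.189  0.011] [ 0.57  -0.138  0.031]
side -0.12 227 [ 0.5099 -0.1719  0.0413] [ 0.489 -0.188  0.031] [ 0.554 -0.117  0.051]
side -0.1 467 [ 0.5222 -0.1575  0.0638] [ 0.49  -0.189  0.051] [ 0.564 -0.116  0.071]
side -0.08 261 [ 0.5239 -0.1554  0.0771] [ 0.49  -0.187  0.071] [ 0.563 -0.115  0.091]
side -0.06 43 [ 0.526  -0.1558  0.1017] [ 0.522 -0.16   0.091] [ 0.534 -0.148  0.111]
side -0.04 31 [ 0.5255 -0.156   0.1209] [ 0.521 -0.16   0.112] [ 0.532 -0.149  0.128]
side -0.02 81 [ 0.5223 -0.1608  0.1432] [ 0.513 -0.168  0.134] [ 0.539 -0.148  0.151]
```

View pics/side3.png

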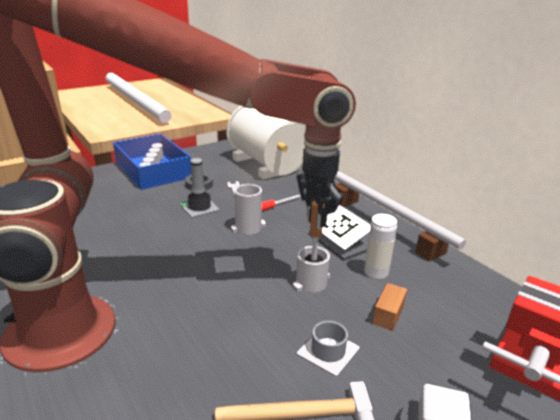

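The head is inside the short pot; bottom at about 14 mm. I'll go slightly deeper, then stroke up, and down again.

Request:
step_arm(
  moves=[
    [0,0,0.004,0,0,0,0.0],
    [0,0,0,0,0,0,0.0],
    [0,0,0,0,0,0,0.0],
    [0,0,0,0,0,0,0.0],
    [0,0,-0.03,0,0,0,0.0],
    [0,0,-0.03,0,0,0,0.0],
    [0,0,0,0,0,0,0.0],
    [0,0,0,0,0,0,0.0],
  ],
)

```text
time: 8.8
tool_pos: [0.5278, -0.1512, 0.2164]
tool_rot: [0.001, 0.0, 1.0, -0.0]
contact_force: [0.2, 0.1, -2.2]
gripper_width: 0.312
```

Request:
step_arm(
  moves=[
    [0,0,0,0,0,0,0.0],
    [0,0,0.03,0,0,0,0.0],
    [0,0,0.025,0,0,0,0.0],
    [0,0,0.005,0,0,0,0.0],
    [0,0,0,0,0,0,0.0],
    [0,0,0,0,0,0,0.0],
    [0,0,0,0,0,0,0.0],
    [0,0,0,0,0,0,0.0],
  ],
)

```text
time: 9.6
tool_pos: [0.5274, -0.1512, 0.1559]
tool_rot: [0.0, 0.0, 1.0, -0.0]
contact_force: [0.1, -0.2, -1.5]
gripper_width: 0.313
```

```bash
python3 look.py 4
```

```text
9.6 [ 0.5274 -0.1512  0.1559] [ 1.e-04  1.e-04  1.e+00 -1.e-04] [ 0.1 -0.2 -1.5] 0.3128875033673871
top short (63, array([ 0.528 , -0.1493,  0.0343]), array([ 0.5279, -0.1496]))
top tall (249, array([0.5315, 0.1436, 0.0342]), array([0.5315, 0.1436]))
side short (339, array([ 0.5272, -0.1514,  0.034 ]), array([ 0.5273, -0.1513]))
side tall (225, array([0.53  , 0.1421, 0.0342]), array([0.53  , 0.1421]))
```

Request:
step_arm(
  moves=[
    [0,0,0,0,0,0,0.0],
    [0,0,-0.03,0,0,0,0.0],
    [0,0,-0.045,0,0,0,0.0],
    [0,0,-0.045,0,0,0,0.0],
    [0,0,-0.045,0,0,0,0.0],
    [0,0,0,0,0,0,0.0],
    [0,0.03,0,0,0,0,0.0],
    [0,0.04,0,0,0,0,0.0],
  ],
)

```text
time: 10.5
tool_pos: [0.5273, -0.0815, 0.3205]
tool_rot: [0.0, 0.002, 1.0, -0.0]
contact_force: [-0.4, 1.1, -1.6]
gripper_width: 0.311
```

Request:
step_arm(
  moves=[
    [0,0.04,0,0,0,0,0.0],
    [0,0.04,0,0,0,0,0.0],
    [-0.003,0.04,0,0,0,0,0.0],
    [0,0.04,0,0,0,0,0.0],
    [0,0.04,0,0,0,0,0.0],
    [0,0.024,0,0,0,0,0.0],
    [0,0,0,0,0,0,0.0],
    [0,0,0,0,0,0,0.0],
  ],
)

```text
time: 11.3
tool_pos: [0.5302, 0.143, 0.3201]
tool_rot: [-0.0, -0.0, 1.0, -0.0]
contact_force: [0.0, -0.6, -0.6]
gripper_width: 0.308
```

```bash
python3 look.py 5 b
```

```text
11.3 [0.5302 0.143  0.3201] [-5.e-04 -4.e-04  1.e+00 -4.e-04] [ 0.  -0.6 -0.6] 0.3084578013013211
top short (252, array([ 0.5282, -0.1495,  0.0342]), array([ 0.5282, -0.1495]))
top tall (24, array([0.5312, 0.1451, 0.0355]), array([0.5299, 0.1444]))
top -0.2 23 [0.5187 0.1144 0.1193] [0.501 0.108 0.112] [0.528 0.164 0.123]
side short (321, array([ 0.5267, -0.1522,  0.0344]), array([ 0.5267, -0.1522]))
side tall (220, array([0.53  , 0.1421, 0.0344]), array([0.53  , 0.1421]))
side -0.2 185 [0.5291 0.1405 0.1153] [0.493 0.104 0.11 ] [0.568 0.181 0.121]
side -0.14 100 [0.5218 0.1258 0.181 ] [0.508 0.115 0.171] [0.545 0.152 0.19 ]
side -0.12 118 [0.5215 0.1254 0.1996] [0.507 0.115 0.19 ] [0.544 0.15  0.21 ]
side -0.1 180 [0.5244 0.1304 0.2217] [0.507 0.115 0.21 ] [0.55  0.161 0.23 ]
side -0.08 39 [0.5285 0.1366 0.2402] [0.523 0.131 0.231] [0.536 0.145 0.25 ]
side -0.06 36 [0.5286 0.1369 0.2604] [0.525 0.132 0.251] [0.535 0.144 0.27 ]
side -0.04 38 [0.5293 0.137  0.2802] [0.524 0.132 0.27 ] [0.536 0.143 0.29 ]
side -0.02 72 [0.5258 0.1314 0.302 ] [0.515 0.125 0.292] [0.541 0.144 0.31 ]
```

View pics/side5.png

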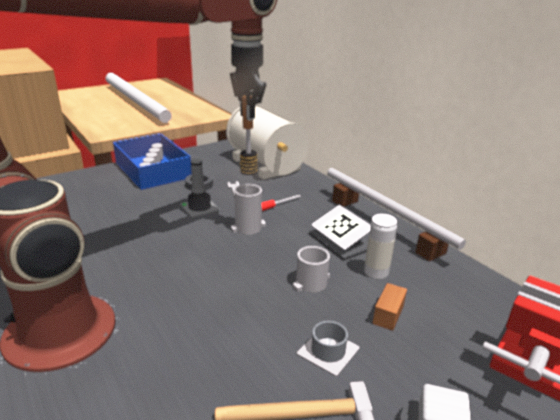

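The brush (248,163) is centred above the tall pot (248,190), whose position is unchanged. Doing the strokes.

Request:
step_arm(
  moves=[
    [0,0,0.03,0,0,0,0.0],
    [0,0,0.03,0,0,0,0.0],
    [0,0,0.03,0,0,0,0.0],
    [0,0,0.03,0,0,0,0.0],
    [0,0,0.03,0,0,0,0.0],
    [0,0,0.014,0,0,0,0.0],
    [0,0,0,0,0,0,0.0],
    [0,0,0,0,0,0,0.0],
  ],
)

```text
time: 12.2
tool_pos: [0.5313, 0.1425, 0.1581]
tool_rot: [0.001, 0.001, 1.0, 0.0]
contact_force: [0.3, -0.2, -1.1]
gripper_width: 0.317
```

```bash
python3 look.py 6
```

```text
12.2 [0.5313 0.1425 0.1581] [8.e-04 5.e-04 1.e+00 1.e-04] [ 0.3 -0.2 -1.1] 0.31720336522500236
top short (255, array([ 0.5282, -0.1495,  0.0342]), array([ 0.5282, -0.1495]))
top tall (8, array([-125.7229,   -7.7656,  126.4671]), array([0.5311, 0.1415]))
side short (318, array([ 0.527 , -0.152 ,  0.0342]), array([ 0.5271, -0.152 ]))
side tall (220, array([0.5305, 0.1424, 0.0338]), array([0.5306, 0.1426]))
```

View pics/side6.png

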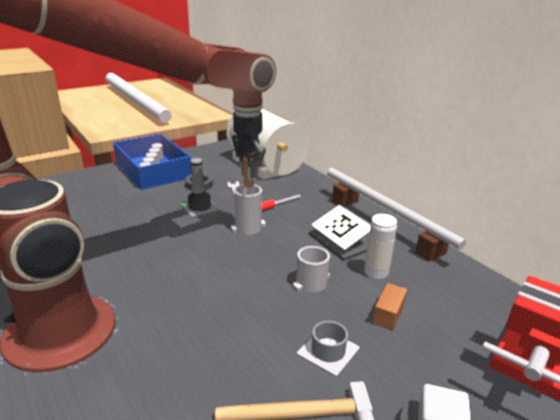

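Request:
step_arm(
  moves=[
    [0,0,0.001,0,0,0,0.0],
    [0,0,0,0,0,0,0.0],
    [0,0,-0.035,0,0,0,0.0],
    [0,0,-0.035,0,0,0,0.0],
    [0,0,-0.032,0,0,0,0.0],
    [0,0,0,0,0,0,0.0],
    [0,0,0,0,0,0,0.0],
    [0,0,0,0,0,0,0.0],
  ],
)

```text
time: 13.1
tool_pos: [0.5296, 0.1429, 0.2558]
tool_rot: [-0.002, 0.0, 1.0, -0.0]
contact_force: [0.1, 0.7, -2.5]
gripper_width: 0.311
```

Request:
step_arm(
  moves=[
    [0,0,0.035,0,0,0,0.0],
    [0,0,0.035,0,0,0,0.0],
    [0,0,0.025,0,0,0,0.0],
    [0,0,0.007,0,0,0,0.0],
    [0,0,0,0,0,0,0.0],
    [0,0,0,0,0,0,0.0],
    [0,0,0,0,0,0,0.0],
    [0,0,0,0,0,0,0.0],
  ],
)

```text
time: 13.9
tool_pos: [0.5305, 0.143, 0.156]
tool_rot: [0.0, 0.0, 1.0, 0.0]
contact_force: [-0.4, 0.0, -1.2]
gripper_width: 0.304
```

```bash
python3 look.py 7
```

```text
13.9 [0.5305 0.143  0.156 ] [1.e-04 1.e-04 1.e+00 0.e+00] [-0.4  0.  -1.2] 0.3044761059134943
top short (255, array([ 0.5281, -0.1495,  0.0341]), array([ 0.5281, -0.1495]))
top tall (6, array([2.7984, 0.1339, 2.3016]), array([0.5311, 0.1385]))
side short (312, array([ 0.5268, -0.152 ,  0.0343]), array([ 0.5268, -0.152 ]))
side tall (217, array([0.5305, 0.1431, 0.0337]), array([0.5307, 0.1434]))
```

Request:
step_arm(
  moves=[
    [0,0,-0.03,0,0,0,0.0],
    [0,0,-0.045,0,0,0,0.0],
    [0,0,-0.045,0,0,0,0.0],
    [0,0,-0.045,0,0,0,0.0],
    [0,0,0,0,0,0,0.0],
    [0,-0.03,0,0,0,0,0.0],
    [0.01,-0.04,0,0,0,0,0.0],
    [0.01,-0.04,0,0,0,0,0.0],
  ],
)

```text
time: 14.8
tool_pos: [0.5099, 0.0321, 0.3201]
tool_rot: [-0.0, -0.001, 1.0, -0.0]
contact_force: [1.1, -0.1, -0.8]
gripper_width: 0.316
```

Request:
step_arm(
  moves=[
    [0.01,-0.04,0,0,0,0,0.0],
    [0.01,-0.04,0,0,0,0,0.0],
    [0.01,-0.04,0,0,0,0,0.0],
    [0.01,-0.04,0,0,0,0,0.0],
    [0.01,-0.04,0,0,0,0,0.0],
    [0.01,-0.04,0,0,0,0,0.0],
    [0.01,-0.04,0,0,0,0,0.0],
    [0.01,-0.04,0,0,0,0,0.0],
  ],
)

```text
time: 15.6
tool_pos: [0.4295, -0.2885, 0.3202]
tool_rot: [-0.0, 0.0, 1.0, 0.0]
contact_force: [0.8, 0.4, -1.0]
gripper_width: 0.311
```

Request:
step_arm(
  moves=[
    [0.01,-0.04,0,0,0,0,0.0],
    [0,-0.015,0,0,0,0,0.0],
    [0,0,0,0,0,0,0.0],
    [0,0,0,0,0,0,0.0],
    [0,0,0,0,0,0,0.0],
  ],
)

```text
time: 16.1
tool_pos: [0.4208, -0.3409, 0.3207]
tool_rot: [0.0, -0.001, 1.0, 0.0]
contact_force: [0.2, -0.3, -0.8]
gripper_width: 0.311
```

```bash
python3 look.py 8 b
```

```text
16.1 [ 0.4208 -0.3409  0.3207] [ 0.e+00 -7.e-04  1.e+00  2.e-04] [ 0.2 -0.3 -0.8] 0.31068286839908665
top short (255, array([ 0.5281, -0.1495,  0.0342]), array([ 0.5282, -0.1495]))
top tall (247, array([0.5314, 0.1436, 0.0342]), array([0.5314, 0.1436]))
top -0.14 55 [ 0.426  -0.3247  0.1839] [ 0.402 -0.343  0.175] [ 0.444 -0.317  0.191]
top -0.12 97 [ 0.4245 -0.324   0.2004] [ 0.401 -0.339  0.192] [ 0.443 -0.318  0.211]
top -0.1 340 [ 0.4225 -0.3352  0.2266] [ 0.4   -0.362  0.212] [ 0.444 -0.318  0.231]
top -0.08 111 [ 0.4235 -0.337   0.2342] [ 0.403 -0.358  0.231] [ 0.443 -0.32   0.25 ]
top -0.06 32 [ 0.4222 -0.337   0.2607] [ 0.416 -0.341  0.251] [ 0.427 -0.334  0.27 ]
top -0.04 15 [ 0.4227 -0.3364  0.2753] [ 0.418 -0.339  0.271] [ 0.427 -0.335  0.281]
top -0.02 25 [ 0.429  -0.3325  0.3028] [ 0.415 -0.343  0.298] [ 0.435 -0.328  0.311]
side short (269, array([ 0.5266, -0.1519,  0.0341]), array([ 0.5268, -0.152 ]))
side tall (223, array([0.5304, 0.1421, 0.0343]), array([0.5304, 0.1422]))
side -0.14 184 [ 0.4105 -0.3539  0.1823] [ 0.4   -0.364  0.173] [ 0.442 -0.329  0.191]
side -0.12 236 [ 0.4101 -0.3533  0.2002] [ 0.398 -0.365  0.191] [ 0.437 -0.325  0.211]
side -0.1 455 [ 0.4151 -0.3485  0.2239] [ 0.397 -0.364  0.211] [ 0.443 -0.32   0.231]
side -0.08 68 [ 0.4186 -0.3445  0.2406] [ 0.415 -0.349  0.231] [ 0.426 -0.336  0.25 ]
side -0.06 73 [ 0.4186 -0.3446  0.2606] [ 0.414 -0.348  0.251] [ 0.426 -0.338  0.271]
side -0.04 70 [ 0.4183 -0.3447  0.2803] [ 0.414 -0.349  0.271] [ 0.425 -0.338  0.29 ]
side -0.02 141 [ 0.4141 -0.3494  0.303 ] [ 0.406 -0.356  0.294] [ 0.432 -0.336  0.311]
```

View pics/side8.png

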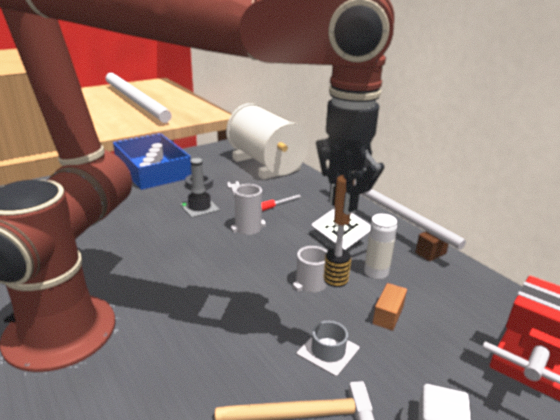

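The brush (337,265) is above the stand (329,340), aligned as at pickup. Lowering and releasing.

Request:
step_arm(
  moves=[
    [0,-0.001,0.03,0,0,0,0.0],
    [0,0,0.035,0,0,0,0.0],
    [0,0,0.035,0,0,0,0.0],
    [0,0,0.035,0,0,0,0.0],
    [0,0,0.022,0,0,0,0.0],
    [0,0,0.01,0,0,0,0.0],
    [0,0,0,0,0,0,0.0],
    [0,0,0,0,0,0,0.0],
  ],
)

```text
time: 17.0
tool_pos: [0.4211, -0.3432, 0.155]
tool_rot: [0.001, -0.0, 1.0, -0.001]
contact_force: [-0.3, -0.7, -1.7]
gripper_width: 0.313
```

Request:
step_arm(
  moves=[
    [0,0,0,0,0,0,0.035],
    [0,0,0,0,0,0,0.045],
    [0,0,0,0,0,0,0.06],
    [0,0,0,0,0,0,0.085],
    [0,0,0,0,0,0,0.085],
    [0,0,0,0,0,0,0.085],
    [0,0,0,0,0,0,0.085],
  ],
)

```text
time: 17.7
tool_pos: [0.4203, -0.3431, 0.1538]
tool_rot: [-0.0, 0.0, 1.0, 0.0]
contact_force: [-0.3, -0.2, 0.3]
gripper_width: 0.994
```

Request:
step_arm(
  moves=[
    [0,0,-0.02,0,0,0,0.085],
    [0,0,-0.04,0,0,0,0.085],
    [0,0,-0.04,0,0,0,0.085],
    [0,0,-0.04,0,0,0,0.085],
    [0,0,-0.02,0,0,0,0.085],
    [0,0.04,0,0,0,0,0.085],
    [0,0.05,0,0,0,0,0.085],
    [0,0.05,0,0,0,0,0.085],
  ],
)

```text
time: 18.5
tool_pos: [0.4201, -0.2019, 0.3139]
tool_rot: [0.0, 0.001, 1.0, 0.0]
contact_force: [1.6, 0.7, -0.8]
gripper_width: 0.995
```

```bash
cat > cyl.py <<'E'
from h import *
import sys
f=sys.argv[1]
for n in('top','side'):
    P=pts(n,np.load(f'pics/{n}{f}.npy'))
    for nm,c,zs in (('brush',(.42,-.342),[.08,.10,.14,.18,.2]),('scan',(.466,.319),[.07,.09,.11,.13,.15])):
        for z in zs:
            m=(np.hypot(P[...,0]-c[0],P[...,1]-c[1])<.05)&(abs(P[...,2]-z)<.01)
            X=P[m]
            if len(X)>4: print(n,nm,z,len(X),X.min(0).round(3),X.max(0).round(3))
E
python3 look.py 9; python3 cyl.py 9
```

```text
18.5 [ 0.4201 -0.2019  0.3139] [2.e-04 1.e-03 1.e+00 0.e+00] [ 1.6  0.7 -0.8] 0.9954277506256722
top short (250, array([ 0.5282, -0.1496,  0.0342]), array([ 0.5282, -0.1496]))
top tall (245, array([0.5315, 0.1436, 0.0342]), array([0.5315, 0.1436]))
side short (319, array([ 0.527 , -0.1519,  0.0343]), array([ 0.527 , -0.1519]))
side tall (220, array([0.5302, 0.142 , 0.0342]), array([0.5302, 0.1421]))
top scan 0.07 81 [0.446 0.301 0.06 ] [0.486 0.329 0.079]
top scan 0.09 35 [0.449 0.304 0.08 ] [0.482 0.319 0.1  ]
top scan 0.11 39 [0.451 0.304 0.1  ] [0.482 0.319 0.12 ]
top scan 0.13 38 [0.451 0.304 0.12 ] [0.482 0.322 0.139]
top scan 0.15 209 [0.45  0.303 0.14 ] [0.482 0.336 0.16 ]
side brush 0.08 54 [ 0.415 -0.351  0.07 ] [ 0.427 -0.34   0.089]
side brush 0.1 54 [ 0.416 -0.351  0.091] [ 0.427 -0.34   0.11 ]
side brush 0.14 134 [ 0.408 -0.358  0.13 ] [ 0.434 -0.337  0.15 ]
side brush 0.18 141 [ 0.408 -0.358  0.17 ] [ 0.432 -0.336  0.19 ]
side brush 0.2 210 [ 0.408 -0.358  0.19 ] [ 0.435 -0.33   0.206]
side scan 0.07 88 [0.445 0.299 0.06 ] [0.485 0.328 0.08 ]
side scan 0.09 76 [0.449 0.3   0.08 ] [0.481 0.324 0.1  ]
side scan 0.11 69 [0.447 0.302 0.101] [0.477 0.322 0.12 ]
side scan 0.13 78 [0.448 0.301 0.12 ] [0.479 0.327 0.14 ]
side scan 0.15 89 [0.449 0.301 0.14 ] [0.48  0.338 0.157]
```

View pics/side9.png

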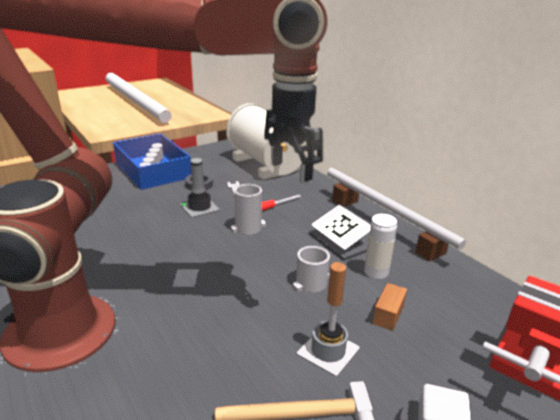

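The brush stands upright in its stand (337,285 over 329,340). Now the scanner.

Request:
step_arm(
  moves=[
    [-0.005,0.05,0,0,0,0,0.085],
    [-0.005,0.05,0,0,0,0,0.085],
    [-0.005,0.05,0,0,0,0,0.085],
    [-0.005,0.05,0,0,0,0,0.085],
    [-0.005,0.05,0,0,0,0,0.085],
    [-0.005,0.05,0,0,0,0,0.085],
    [-0.005,0.05,0,0,0,0,0.085],
    [-0.005,0.05,0,0,0,0,0.085],
  ],
)

```text
time: 19.4
tool_pos: [0.4604, 0.1968, 0.3139]
tool_rot: [0.0, 0.0, 1.0, -0.0]
contact_force: [1.1, -0.6, -0.9]
gripper_width: 0.996
```

Request:
step_arm(
  moves=[
    [-0.005,0.05,0,0,0,0,0.085],
    [0,0.05,0,0,0,0,0.085],
    [0,0.02,0,0,0,0,0.085],
    [0,0,0,0,0,0,0.085],
    [0,0,0,0,0,0,0.085],
    [0,0,0,0,0,0,0.085],
  ],
)

```text
time: 20.0
tool_pos: [0.4657, 0.3135, 0.3138]
tool_rot: [0.0, 0.001, 1.0, -0.0]
contact_force: [-0.2, 0.4, 0.4]
gripper_width: 0.996
```

Request:
step_arm(
  moves=[
    [0,0.0055,0.03,0,0,0,0.085],
    [0,0,0.04,0,0,0,0.085],
    [0,0,0.04,0,0,0,0.085],
    [0,0,0.04,0,0,0,0.085],
    [0,0,0.04,0,0,0,0.085],
    [0,0,0.024,0,0,0,0.085],
    [0,0,0,0,0,0,0.085],
    [0,0,0,0,0,0,0.085],
  ],
)

```text
time: 20.8
tool_pos: [0.4659, 0.3194, 0.1005]
tool_rot: [0.0, 0.001, 1.0, 0.0]
contact_force: [0.6, 0.4, -0.2]
gripper_width: 0.994
```

Request:
step_arm(
  moves=[
    [0,0,0,0,0,0,0.05],
    [0,0,0,0,0,0,0.038],
    [0,0,0,0,0,0,0.0],
    [0,0,0,0,0,0,0.0],
    [0,0,0,0,0,0,0.0],
    [0,0,0,0,0,0,0.0],
  ],
)

```text
time: 21.4
tool_pos: [0.4661, 0.3209, 0.1012]
tool_rot: [0.001, -0.0, 1.0, 0.001]
contact_force: [-0.3, 1.1, 5.2]
gripper_width: 0.363
```

Request:
step_arm(
  moves=[
    [0,0,-0.02,0,0,0,0.0],
    [0,0,-0.03,0,0,0,0.0],
    [0,0,-0.04,0,0,0,0.0],
    [0,0,-0.04,0,0,0,0.0],
    [0,0,-0.04,0,0,0,0.0],
    [0,0,-0.02,0,0,0,0.0],
    [0,0,0,0,0,0,0.0],
    [0,0,0,0,0,0,0.0],
  ],
)

```text
time: 22.2
tool_pos: [0.4647, 0.3199, 0.288]
tool_rot: [-0.001, 0.0, 1.0, -0.001]
contact_force: [-0.3, 0.2, -1.9]
gripper_width: 0.359
```

```bash
python3 look.py 10 b
```

```text
22.2 [0.4647 0.3199 0.288 ] [-1.e-03  1.e-04  1.e+00 -6.e-04] [-0.3  0.2 -1.9] 0.35871018402897764
top short (255, array([ 0.5282, -0.1495,  0.0342]), array([ 0.5282, -0.1495]))
top tall (248, array([0.5315, 0.1436, 0.0342]), array([0.5315, 0.1436]))
top -0.1 10 [0.4691 0.3026 0.1955] [0.454 0.3   0.193] [0.483 0.311 0.197]
top -0.08 53 [0.4683 0.303  0.2088] [0.448 0.298 0.198] [0.485 0.318 0.218]
top -0.06 33 [0.4725 0.3045 0.2273] [0.444 0.298 0.219] [0.485 0.318 0.237]
top -0.04 43 [0.473  0.3131 0.2507] [0.445 0.303 0.239] [0.485 0.328 0.258]
top -0.02 27 [0.4724 0.3129 0.2652] [0.447 0.305 0.259] [0.481 0.326 0.277]
side short (316, array([ 0.5268, -0.1521,  0.0342]), array([ 0.5268, -0.1521]))
side tall (213, array([0.5304, 0.1422, 0.0343]), array([0.5304, 0.1422]))
side -0.1 41 [0.4582 0.3043 0.1942] [0.442 0.298 0.189] [0.48  0.318 0.198]
side -0.08 103 [0.4568 0.3051 0.2083] [0.442 0.294 0.199] [0.484 0.328 0.218]
side -0.06 101 [0.4569 0.3042 0.2281] [0.442 0.293 0.218] [0.479 0.324 0.237]
side -0.04 111 [0.4582 0.3051 0.2479] [0.443 0.296 0.238] [0.481 0.328 0.258]
side -0.02 87 [0.4586 0.3065 0.2676] [0.445 0.298 0.258] [0.478 0.325 0.278]
```

View pics/side10.png

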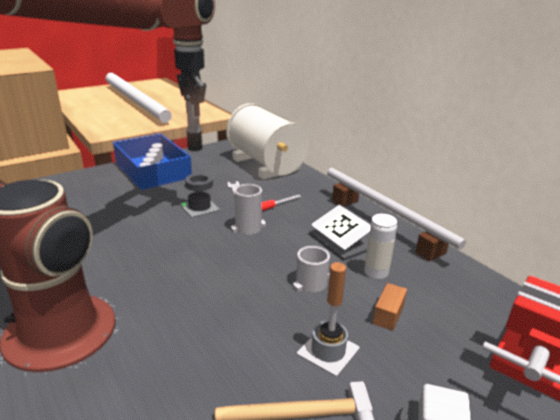

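Request:
step_arm(
  moves=[
    [-0.02,-0.04,0,0,0,0,0.0],
    [-0.02,-0.042,0,0,0,0,0.0],
    [-0.023,-0.047,0,0,0,0,0.0],
    [-0.023,-0.047,0,0,0,0,0.0],
    [-0.023,-0.047,0,0,0,0,0.0],
    [-0.023,-0.047,0,0,0,0,0.0],
    [-0.023,-0.047,0,0,0,0,0.0],
    [-0.022,-0.047,0,0,0,0,0.0],
  ],
)

```text
time: 23.1
tool_pos: [0.6359, -0.0335, 0.2866]
tool_rot: [-0.002, 0.0, 1.0, 0.0]
contact_force: [0.0, 1.5, -1.7]
gripper_width: 0.362
```

Request:
step_arm(
  moves=[
    [0,-0.006,0,0,0,0,0.0],
    [0,0,0,0,-0.117,0,0.0],
    [0,0,0,0,-0.117,0,0.0],
    [0,0,0,0,-0.116,0,0.0],
    [0.008,0,0.022,0,0,0,0.0],
    [0.008,0,0.022,0,0,0,0.0],
    [0,0,0,0,0,0,0.0],
    [0,0,0,0,0,0,0.0],
  ],
)

```text
time: 23.9
tool_pos: [0.6353, -0.0372, 0.2408]
tool_rot: [0.172, 0.0, 0.985, 0.0]
contact_force: [0.7, 0.3, -1.7]
gripper_width: 0.363
```

```bash
cat > aim.py <<'E'
from h import *
from scipy.spatial.transform import Rotation as R
s=state(); q=s['tool_rot']; T=R.from_quat(q,scalar_first=True).as_matrix(); t=s['tool_pos']
n=np.array([-.3435,.007,.939]);n/=np.linalg.norm(n); c=np.array([.702,-.0515,.052])
print(t.round(4),T.round(3).tolist(), 'angle',np.arccos(-T[:,2]@n))
w=t+.095*T[:,2]; print('window',w.round(4),'tag in tool from window',(T.T@(c-w)).round(4))
print('tool delta to go',(T.T@(c+.175*n-t)).round(4),'turn',(T.T@np.cross(T[:,2],-n)).round(4))
E
python3 aim.py; python3 look.py 11
```

```text
[ 0.6353 -0.0372  0.2408] [[-0.941, -0.0, 0.339], [0.0, 1.0, 0.001], [-0.339, 0.001, -0.941]] angle 0.00906342052826652
window [ 0.6676 -0.0371  0.1514] tag in tool from window [ 0.0013 -0.0145  0.1052]
tool delta to go [ 0.0021 -0.0131  0.0252] turn [ 0.0079 -0.0045  0.    ]
23.9 [ 0.6353 -0.0372  0.2408] [1.722e-01 0.000e+00 9.851e-01 4.000e-04] [ 0.7  0.3 -1.7] 0.3629148205149842
top short (3, array([ 36.8465, -25.1285,  44.1146]), array([ 0.4691, -0.112 ]))
top tall (245, array([0.5314, 0.1436, 0.0342]), array([0.5314, 0.1436]))
side short (313, array([ 0.5268, -0.1519,  0.0343]), array([ 0.5269, -0.1519]))
side tall (220, array([0.5302, 0.1421, 0.0343]), array([0.5302, 0.1422]))
```

View pics/side11.png

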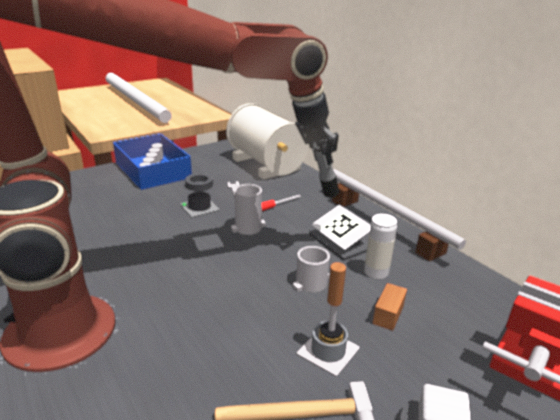

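The scanner tip (328,190) points at the tag (343,228). Final shift, then hold.

Request:
step_arm(
  moves=[
    [0.002,-0.013,0.013,0.005,-0.004,0,0.0],
    [0,0,0.012,0,0,0,0.0],
    [0,0,0,0,0,0,0.0],
    [0,0,0,0,0,0,0.0],
    [0,0,0,0,0,0,0.0],
    [0,0,0,0,0,0,0.0],
    [0,0,0,0,0,0,0.0],
    [0,0,0,0,0,0,0.0],
  ],
)

```text
time: 24.8
tool_pos: [0.6432, -0.0506, 0.2193]
tool_rot: [0.176, 0.0, 0.984, -0.003]
contact_force: [0.1, 0.7, -2.6]
gripper_width: 0.364
```

```bash
python3 aim.py; python3 look.py 12 ; python3 cyl.py 12|grep brush
```

```text
[ 0.6432 -0.0506  0.2193] [[-0.938, 0.002, 0.347], [-0.0, 1.0, -0.005], [-0.347, -0.005, -0.938]] angle 0.004365615069028516
window [ 0.6762 -0.0511  0.1302] tag in tool from window [0.003  0.     0.0823]
tool delta to go [0.0023 0.0004 0.0023] turn [0.0019 0.0039 0.    ]
24.8 [ 0.6432 -0.0506  0.2193] [ 1.764e-01  4.000e-04  9.843e-01 -2.500e-03] [ 0.1  0.7 -2.6] 0.36382935314384657
top short (34, array([ 0.5352, -0.1543,  0.0427]), array([ 0.5287, -0.1491]))
top tall (243, array([0.5314, 0.1436, 0.0341]), array([0.5314, 0.1436]))
side short (314, array([ 0.5269, -0.152 ,  0.0343]), array([ 0.5269, -0.152 ]))
side tall (218, array([0.5301, 0.1421, 0.0345]), array([0.5301, 0.1421]))
top brush 0.08 18 [ 0.417 -0.345  0.071] [ 0.428 -0.338  0.09 ]
top brush 0.1 15 [ 0.417 -0.342  0.091] [ 0.427 -0.337  0.107]
top brush 0.14 45 [ 0.41  -0.346  0.13 ] [ 0.436 -0.329  0.149]
top brush 0.18 57 [ 0.41  -0.345  0.171] [ 0.436 -0.329  0.19 ]
top brush 0.2 192 [ 0.409 -0.357  0.19 ] [ 0.435 -0.329  0.209]
side brush 0.08 54 [ 0.415 -0.351  0.07 ] [ 0.428 -0.339  0.09 ]
side brush 0.1 56 [ 0.416 -0.351  0.09 ] [ 0.427 -0.34   0.11 ]
side brush 0.14 132 [ 0.408 -0.358  0.13 ] [ 0.432 -0.337  0.15 ]
side brush 0.18 144 [ 0.407 -0.359  0.17 ] [ 0.432 -0.336  0.19 ]
side brush 0.2 209 [ 0.408 -0.358  0.19 ] [ 0.435 -0.331  0.206]
```

View pics/side12.png

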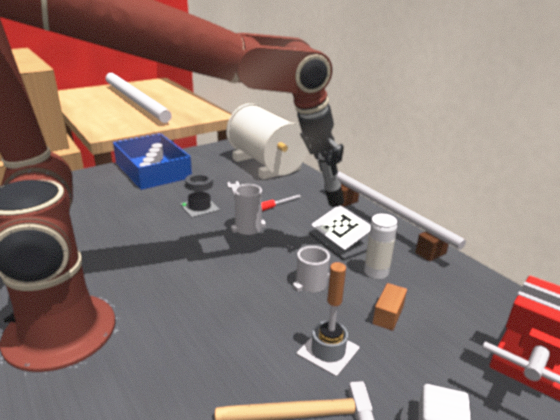

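Request:
step_arm(
  moves=[
    [0,0,0,0,0,0,0.0],
    [0,0,0,0,0,0,0.0],
    [0,0,0,0,0,0,0.0],
    [0,0,0,0,0,0,0.0],
    [0,0,0,0,0,0,0.0],
    [0,0,0,0,0,0,0.0],
    [0,0,0,0,0,0,0.0],
    [0,0,0,0,0,0,0.0],
  ],
)

```text
time: 25.7
tool_pos: [0.6431, -0.0507, 0.2188]
tool_rot: [0.176, 0.001, 0.984, -0.002]
contact_force: [0.6, 0.7, -2.7]
gripper_width: 0.361
```

Request:
step_arm(
  moves=[
    [0,0,0,0,0,0,0.0],
    [0,0,0,0,0,0,0.0],
    [0,0,0,0,0,0,0.0],
    [0,0,0,0,0,0,0.0],
    [0,0,0,0,0,0,0.0],
    [0,0,0,0,0,0,0.0],
    [0,0,0,0,0,0,0.0],
    [0,0,0,0,0,0,0.0],
  ],
)

```text
time: 26.5
tool_pos: [0.6431, -0.0507, 0.2188]
tool_rot: [0.176, 0.001, 0.984, -0.002]
contact_force: [-0.6, -0.0, -1.9]
gripper_width: 0.361
```

Request:
step_arm(
  moves=[
    [0,0,0,0,0,0,0.0],
    [0,0,0,0,0,0,0.0],
    [0,0,0,0,0,0,0.0],
    [0,0,0,0,0,0,0.0],
    [0,0,0,0,0,0,0.0],
    [0,0,0,0,0,0,0.0],
  ],
)

```text
time: 27.1
tool_pos: [0.6431, -0.0507, 0.2188]
tool_rot: [0.176, 0.001, 0.984, -0.002]
contact_force: [-0.1, 0.3, -1.5]
gripper_width: 0.362
```

Held over 2 s. I'll check that the scanner hasn't pivoted between the pads before leaving.

```bash
cat > tf.py <<'E'
from h import *
import sys
from scipy.spatial.transform import Rotation as R
s=state(); T=R.from_quat(s['tool_rot'],scalar_first=True).as_matrix(); t=s['tool_pos']
for n in('top','side'):
    p,d=snap(n,n+sys.argv[1]); Q=(pts(n,d)-t)@T
    for z in np.arange(0,.1,.02):
        m=(np.hypot(Q[...,0],Q[...,1])<.035)&(abs(Q[...,2]-z)<.01); X=Q[m]
        if len(X)>8: print(n,z.round(2),len(X),X.min(0).round(3),X.max(0).round(3),circ(X,.0205 if z>.045 else .016))
E
python3 tf.py 13
```

```text
top 0.0 21 [-0.016 -0.006 -0.009] [-0.008  0.021  0.01 ] [ 0.     -0.0004]
top 0.02 37 [-0.018 -0.015  0.012] [-0.005  0.018  0.03 ] [-0.0007 -0.0006]
top 0.04 58 [-0.02  -0.017  0.03 ] [0.001 0.019 0.05 ] [-0.0037  0.0004]
top 0.06 33 [-0.02  -0.018  0.051] [0.003 0.02  0.07 ] [ 0.0003 -0.0005]
top 0.08 23 [-0.02  -0.011  0.071] [0.002 0.02  0.088] [ 0.0005 -0.0002]
side 0.0 81 [-0.007 -0.029 -0.01 ] [0.019 0.019 0.01 ] [ 0.0007 -0.0037]
side 0.02 90 [-0.015 -0.021  0.01 ] [0.018 0.005 0.03 ] [ 0.0011 -0.0015]
side 0.04 130 [-0.015 -0.022  0.03 ] [0.023 0.01  0.05 ] [ 0.0036 -0.0038]
side 0.06 100 [-0.015 -0.024  0.05 ] [0.024 0.013 0.07 ] [ 0.0013 -0.0003]
side 0.08 102 [-0.016 -0.023  0.07 ] [0.023 0.015 0.089] [ 0.0014 -0.0001]
```

The scanner is aligned with the tool within about 1 mm. Returning it to the cradle.

Request:
step_arm(
  moves=[
    [-0.012,0,-0.033,0,0,0,0.0],
    [-0.012,0,-0.034,0,0,0,0.0],
    [0,0,0,0,0.117,0,0.0],
    [0,0,0,0,0.117,0,0.0],
    [0,0,0,-0.005,0.12,0,0.0],
    [0,0,0,0,0,0,0.0],
    [0,0,0,0,0,0,0.0],
    [0,0,0,0,0,0,0.0],
  ],
)

```text
time: 28.0
tool_pos: [0.6419, -0.0503, 0.2899]
tool_rot: [0.001, 0.001, 1.0, 0.0]
contact_force: [0.5, 0.4, -2.2]
gripper_width: 0.36
```

Request:
step_arm(
  moves=[
    [0.02,0.042,0,0,0,0,0.0],
    [0.02,0.042,0,0,0,0,0.0],
    [0.02,0.042,0,0,0,0,0.0],
    [0.02,0.042,0,0,0,0,0.0],
    [0.02,0.042,0,0,0,0,0.0],
    [0.02,0.042,0,0,0,0,0.0],
    [0.02,0.042,0,0,0,0,0.0],
    [0.02,0.042,0,0,0,0,0.0],
  ],
)

```text
time: 28.8
tool_pos: [0.4812, 0.287, 0.2908]
tool_rot: [0.001, 0.001, 1.0, 0.001]
contact_force: [1.2, 0.8, -1.4]
gripper_width: 0.367
```

Request:
step_arm(
  moves=[
    [0.016,0.035,0,0,0,0,0.0],
    [0,0,0,0,0,0,0.0],
    [0,0,0,0,0,0,0.0],
    [0,0,0,0,0,0,0.0],
  ],
)

```text
time: 29.2
tool_pos: [0.467, 0.32, 0.2904]
tool_rot: [0.001, 0.001, 1.0, 0.0]
contact_force: [-0.2, 0.5, -2.4]
gripper_width: 0.361
```

```bash
python3 aim.py|head -1; python3 tf.py 14
```

```text
[0.467  0.32   0.2904] [[-1.0, 0.002, 0.001], [0.002, 1.0, 0.0], [-0.001, 0.0, -1.0]] angle 0.3496525229288376
top 0.0 13 [-0.017 -0.013 -0.007] [-0.011  0.001  0.01 ] [-0.0005 -0.001 ]
top 0.02 24 [-0.016 -0.013  0.013] [0.018 0.003 0.03 ] [ 0.0001 -0.0024]
top 0.04 41 [-0.02  -0.017  0.031] [0.02  0.009 0.048] [-0.0026 -0.0028]
top 0.06 37 [-0.02  -0.022  0.05 ] [ 0.012 -0.006  0.069] [ 0.0001 -0.0006]
top 0.08 50 [-0.02  -0.022  0.07 ] [ 0.017 -0.006  0.09 ] [ 0.     -0.0005]
side 0.0 85 [-0.012 -0.03  -0.01 ] [0.018 0.024 0.01 ] [-0.0001 -0.0055]
side 0.02 93 [-0.014 -0.02   0.01 ] [0.02  0.007 0.03 ] [ 0.0004 -0.0021]
side 0.04 105 [-0.019 -0.026  0.03 ] [0.022 0.004 0.05 ] [ 0.0015 -0.0051]
side 0.06 104 [-0.014 -0.026  0.05 ] [0.022 0.004 0.07 ] [ 0.0005 -0.0008]
side 0.08 104 [-0.019 -0.025  0.07 ] [0.022 0.008 0.09 ] [ 0.0004 -0.0008]
```

Request:
step_arm(
  moves=[
    [0,0,0.04,0,0,0,0.0],
    [0,0,0.04,0,0,0,0.0],
    [0,0,0.04,0,0,0,0.0],
    [0,0,0.035,0,0,0,0.0],
    [0,0,0.023,0,0,0,0.0],
    [0,0,0.01,0,0,0,0.0],
    [0,0,0,0,0,0,0.0],
    [0,0,0,0,0,0,0.0],
  ],
)

```text
time: 30.1
tool_pos: [0.468, 0.3207, 0.103]
tool_rot: [0.001, 0.001, 1.0, 0.0]
contact_force: [0.0, 0.6, -2.0]
gripper_width: 0.36
```

Request:
step_arm(
  moves=[
    [0,0,0,0,0,0,0.039],
    [0,0,0,0,0,0,0.048],
    [0,0,0,0,0,0,0.06],
    [0,0,0,0,0,0,0.085],
    [0,0,0,0,0,0,0.085],
    [0,0,0,0,0,0,0.085],
    [0,0,0,0,0,0,0.085],
  ],
)

```text
time: 30.8
tool_pos: [0.4669, 0.321, 0.1021]
tool_rot: [-0.0, 0.001, 1.0, 0.0]
contact_force: [-0.1, 0.2, -0.6]
gripper_width: 0.994
```

Request:
step_arm(
  moves=[
    [0,0,-0.02,0,0,0,0.085],
    [0,0,-0.04,0,0,0,0.085],
    [0,0,-0.04,0,0,0,0.085],
    [0,0,-0.04,0,0,0,0.085],
    [0,0,-0.04,0,0,0,0.085],
    [0,-0.04,0,0,0,0,0.085],
    [0,-0.05,0,0,0,0,0.085],
    [0,-0.05,0,0,0,0,0.085],
  ],
)

```text
time: 31.6
tool_pos: [0.4666, 0.1798, 0.2826]
tool_rot: [0.001, -0.0, 1.0, 0.0]
contact_force: [0.8, 0.3, -0.3]
gripper_width: 0.993
```

Request:
step_arm(
  moves=[
    [0,-0.05,0,0,0,0,0.085],
    [0,-0.05,0,0,0,0,0.085],
    [0,-0.05,0,0,0,0,0.085],
    [0,0,0,0,0,0,0.085],
    [0,0,0,0,0,0,0.085],
    [0,0,0,0,0,0,0.085],
    [0,0,0,0,0,0,0.085],
  ],
)

```text
time: 32.3
tool_pos: [0.4665, 0.0322, 0.2819]
tool_rot: [-0.0, -0.0, 1.0, 0.0]
contact_force: [-0.3, -0.1, -0.1]
gripper_width: 0.992
```

```bash
python3 look.py 15;python3 cyl.py 15
```

```text
32.3 [0.4665 0.0322 0.2819] [-1.e-04 -4.e-04  1.e+00  3.e-04] [-0.3 -0.1 -0.1] 0.9920902542775937
top short (257, array([ 0.5282, -0.1495,  0.0342]), array([ 0.5282, -0.1495]))
top tall (192, array([0.5316, 0.1436, 0.0341]), array([0.5314, 0.1434]))
side short (316, array([ 0.5268, -0.1519,  0.0343]), array([ 0.5268, -0.1519]))
side tall (214, array([0.5301, 0.1417, 0.0341]), array([0.5301, 0.1418]))
top brush 0.08 18 [ 0.416 -0.345  0.071] [ 0.428 -0.337  0.09 ]
top brush 0.1 15 [ 0.418 -0.342  0.09 ] [ 0.428 -0.337  0.107]
top brush 0.14 46 [ 0.409 -0.347  0.13 ] [ 0.436 -0.329  0.15 ]
top brush 0.18 52 [ 0.41  -0.345  0.171] [ 0.436 -0.329  0.19 ]
top brush 0.2 196 [ 0.409 -0.356  0.19 ] [ 0.435 -0.329  0.209]
top scan 0.07 82 [0.449 0.298 0.06 ] [0.488 0.327 0.08 ]
top scan 0.09 33 [0.452 0.302 0.08 ] [0.484 0.316 0.1  ]
top scan 0.11 39 [0.452 0.302 0.1  ] [0.484 0.319 0.119]
top scan 0.13 39 [0.453 0.302 0.12 ] [0.484 0.321 0.14 ]
top scan 0.15 205 [0.452 0.302 0.14 ] [0.484 0.334 0.16 ]
side brush 0.08 53 [ 0.415 -0.35   0.07 ] [ 0.426 -0.34   0.09 ]
side brush 0.1 55 [ 0.416 -0.35   0.09 ] [ 0.425 -0.339  0.11 ]
side brush 0.14 132 [ 0.408 -0.359  0.13 ] [ 0.433 -0.336  0.15 ]
side brush 0.18 149 [ 0.407 -0.359  0.17 ] [ 0.433 -0.335  0.19 ]
side brush 0.2 208 [ 0.408 -0.358  0.19 ] [ 0.436 -0.33   0.206]
side scan 0.07 83 [0.448 0.296 0.06 ] [0.485 0.325 0.079]
side scan 0.09 75 [0.45  0.298 0.08 ] [0.484 0.322 0.1  ]
side scan 0.11 69 [0.451 0.299 0.101] [0.481 0.318 0.12 ]
side scan 0.13 76 [0.45 0.3  0.12] [0.484 0.329 0.14 ]
side scan 0.15 91 [0.451 0.299 0.14 ] [0.483 0.336 0.156]
```

View pics/side15.png

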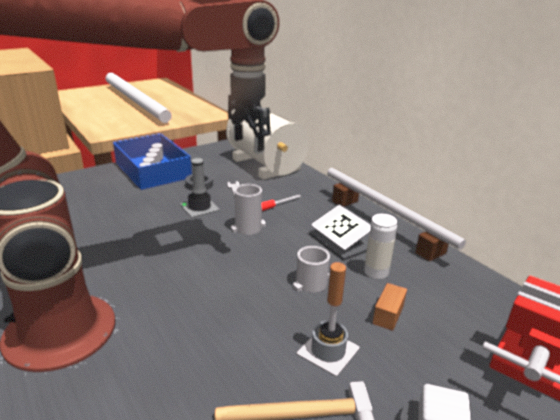

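View pics/top15.png

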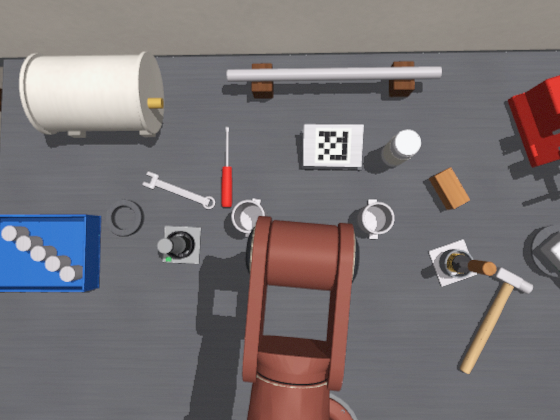

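The brush (337,285 in the side view) and scanner (199,180) stand upright in their cups. The pots (374,218 and 248,218 in the top view) and the bystanders are where they were at the start, and the robot is clear of everything.

```bash
python3 -c "
from plant import *
print(job_done())"
```

```text
the job is handed in; nothing more can be done
None
```

I handed the job in at about 32 s of the 210 s allowed; the system gives no verdict, so what follows are my own checks.

- **Pots:** only two were on the bench, the 80 mm one and the 120 mm one, with no medium pot. I brushed the short pot and then the tall one, going down, up to the mouth and down again in each. By the arm's readings the brush's lower end was about 8–11 mm above the bench at each bottom. It reached about 69 mm at the mouth of the short pot and 108 mm at the tall one.
- **Brush:** it is back upright in its stand.
- **Scanner:** I held it still for over 2 s, about 82 mm from the tag's middle, about 3 mm off centre and square within 0.01 rad. It then went back upright in its cradle.
- **Last pictures:** the brush and scanner stood upright within about 3 mm of their cups' centres. The pots were upright and within 1 mm of where they started, and the bystanders looked unmoved by eye. The gripper was open and clear of everything.

**Disagreements:** the network reported a medium pot in the side view, but that was the scanner's cradle. The two cameras differed by 1–3 mm on positions, so I worked between them. I saw no pot knocked aside during the run.

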